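# Hold the cover plate over the shaker for screwing

### The arm

A 6-joint arm with a two-finger parallel gripper is mounted at the origin on the work surface. World frame = base frame: x ahead of the robot, y to its left, z up, the work surface at z = 0. Lengths are in m, angles in rad, forces in N, time in s.
With the tool pointing down it reaches from about 0.275 to 0.975 m from the base axis. Payload 8.4 kg.
Tool frame: the origin (TCP) lies between the finger pads; the fingertips stand 19 mm ahead of it and the grasp point (between the pads) is the TCP; z points along the fingers, y is the direction in which the jaws open and shut (so a half turn about z gives the same grasp; the last joint's range is limited). The gripper opens to 92 mm and grips with 3 to 60 N. Pads are 20 mm wide; open, the fingers measure 128 mm over their backs; the gripper's body (75 mm by 189 mm) begins 69 mm behind the grasp point.
Start: joints at [1.184, 0.353, 1.633, -0, 1.155, -0.002], TCP at [0.235, 0.579, 0.234] pointing down, gripper open.
Joint ranges: [-2.63, 2.63], [-0.92, 2.1], [0.06, 2.66], [-1.3, 4.44], [0, 2.69], [-3.02, 3.02]. Speed limits (rad/s): [2.22, 2.22, 2.79, 3.14, 3.14, 3.14].

### API

Orientations are given as a unit quaternion [w, x, y, z].
In Python, from cell import ctrl gives the robot as it stands. The module is installed in compiled form; this text tells all that it offers.
- The arm moves only by the tool move_arm, never from a script. Its argument "rows" is a list of rows, each an object of numbers: "x", "y", "z": the shift along the world's x, y, z in units of 500 mm (1.0 is 500 mm); "wx", "wy", "wz": the turn, a rotation vector about the world's x, y, z in units of 2 pi rad (1.0 is 2 pi rad). A call has 1 to 12 rows; each row is the pose to reach, as a shift and turn from the pose commanded when the call began, turning the shorter way round; what a row does not reach only later rows make up. A row lasts 1/8 s, in which the tool goes at most 62.5 mm and 10.7 degrees, less where a joint would pass 70% of its speed; a pose out of reach is approached as far as the arm can. A call with a number of a shift or a turn outside -1 to 1 is refused whole. A call with a gripper value outside its range is refused whole. "claw" is the opening, from 0 (shut) to 1 (fully open), set as the call begins (left out, the last holds). The fingers move at their own pace and stop on an object; "squeeze" is the grip in N (left out, the last holds). Time passes only in rows, so rows that repeat a pose let the fingers close. It gives the time, the measured TCP pose, the force and the opening at its end, in the units of the state.
- ctrl.read_state(): the state, without advancing time (a new reading comes with each control period).
- ctrl.read_camera(name): name is "scene" or "top" or "wrist"; returns a dict with "color" (400x640x3 uint8, red, green, blue), "z_map" (400x640 float32, m along the optical axis (not along the pixel's ray), 0 where there is no reading), "intrinsics" (3x3 intrinsics, pixels), "R" (3x3) and "t" (3): a world point X has camera coordinates R X + t; the wrist camera has in their place "T_tool_cam" (4x4, takes a point from camera to tool coordinates, whose origin is the TCP and whose axes are the flange's). Camera axes: x right, y down, z forward; pixel columns grow to the right and rows downward; lengths in m; the calibration is good to about 2 mm. A picture is of the moment at which its call begins: read the wrist's pose just before it.
- ctrl.close_job(): hands the job in, once; it reports no verdict.
The state is a dict: "t": time; "qpos": joint angles; "qd": joint speeds; "joint_efforts": joint torques, N m; "position": TCP position; "tcp_rot": TCP orientation; "contact_force": force on the tool from outside, world axes, zero at the start; "wrist_torque": the same for the moment, N m; "finger_gap": finger opening in m.
Only numpy, scipy, OpenCV 4.12 (cv2) and the standard library are available. Lean on these libraries where they do the work, as an engineer would, in place of code of your own. Each camera call takes 0.05 s, during which the arm holds its last target.

### The job

Draw the aluminium cover plate out of the open end of its channel holder by its upright grip, carry it to the block shaker and hold it level about one centimetre above the four threaded bosses, turned and centred so that, seen from straight above, every threaded hole shows whole through the plate hole over it. Finish while holding it there, still and touching nothing but the gripper, so that a colleague can start the screws; either way round will do. Leave the bottle, the tube rack and the tip box standing where they are.

Things in the scene. Friction and masses are not known exactly. Their poses are not given: they have to be found in the camera images.
- cover_grip (a point): Point to grasp on the upright black grip of the loose cover plate: on its mid-plane, above the plate's centre, 42 mm above the plate's underside. The grip is a rib 64 mm long (plate's x), 14 mm thick (y), its top 56 mm above the underside; foot 72 x 24 mm, up to 9 mm above the underside. Axes as cover.
- cover: The loose cover plate, bare aluminium, 0.2 to 0.35 kg: 120 mm (x) by 90 mm (y) by 6 mm thick, z up, origin at the centre of its underside. Four 12 mm through holes at x = +-48, y = +-33 mm. Symmetric under a half turn. It lies in the holder, its underside 8 mm above the bench.
- cover_hole0 (a point): Centre, at the underside, of the cover plate's hole at its own x = +48, y = +33 mm. Axes as the plate's.
- cover_hole2 (a point): Centre, at the underside, of the hole diagonally opposite, at the plate's x = -48, y = -33 mm. Axes as the plate's.
- dock: Fixed grey channel holder on the bench, 130 mm long (its x), 115 mm wide, origin at the centre of its underside, z up. The plate lies on its floor, its x along the holder's, its centre 0 to 20 mm to the -x side of the origin, between side walls 95 mm apart (2.5 mm play each side). A stop closes the +x end (+65 mm); the -x end is open.
- dock_mouth (a point): Middle of the holder's open -x end, on its floor, 8 mm above the bench; axes as the holder's. Two dark steel lips (underside 17 mm, top 21 mm above the bench, 78 mm apart) cover the plate's long edges: 3 mm of play upward, so it can only slide out along the holder's -x. It is clear when its centre is over 60 mm beyond this point.
- boss_mid (a point): Middle of the four threaded bosses of the block shaker, level with their tops, 104 mm above the bench; axes as shaker. The round steel bosses, 18 mm across, stand at x = +-48, y = +-33 mm from this point, each with a 6 mm threaded hole in its top. All between them is at least 7 mm lower than their tops.
- thread0 (a point): Mouth of the threaded hole in the boss at the shaker's x = +48, y = +33 mm, at the boss's top.
- thread2 (a point): Mouth of the threaded hole diagonally opposite, at the shaker's x = -48, y = -33 mm, at the boss's top.
- shaker: The fixed block shaker, a white box 210 mm (x) by 180 mm (y) with a blue front panel on its -x side, deck 85 mm above the bench; origin at the centre of its underside on the bench, z up.
- bottle: Bystander: clear plastic bottle, 64 mm across, 130 mm tall, beyond the work; origin at the centre of its underside.
- tube_rack: Bystander: grey open tube rack 130 x 60 mm, 74 mm tall with its capped tubes, at the left; origin at the centre of its underside.
- tip_box: Bystander: blue tip box 120 x 85 x 61 mm with a clear lid at the right; origin at the centre of its underside.
There are look-alikes about, which are no part of the job. Leave any purple or red look-alike of the cover alone.

How it is judged:
On the way:
1. the cover plate has been drawn out of the open end of the holder, still in the gripper (x of cover in the frame of dock below -0.118 m and contact force between cover and the fingers above 0.5 N), for 0.1 s.
At the end, for the whole second after the job is handed in: The gripper holds the plate level (5 degrees) and still, its underside at two opposite holes 3 to 20 mm above the boss tops, touching no shaker, holder or bystander; each plate hole within 4 mm, seen from above, of the threaded hole below (either way round) (((horizontal distance between cover_hole0 and thread0 below 0.004 m and horizontal distance between cover_hole2 and thread2 below 0.004 m) or (horizontal distance between cover_hole0 and thread2 below 0.004 m and horizontal distance between cover_hole2 and thread0 below 0.004 m)) and z of cover_hole0 in the frame of boss_mid between 0.003 and 0.02 m and z of cover_hole2 in the frame of boss_mid between 0.003 and 0.02 m and angle between cover's own z axis and vertical below 0.09 rad and contact force between cover and the fingers above 1 N and contact force between cover and shaker below 0.1 N and contact force between cover and dock below 0.1 N and linear speed of cover below 0.02 m/s and angular speed of cover below 0.1 rad/s and contact force between cover and bottle below 0.1 N and contact force between cover and tube_rack below 0.1 N and contact force between cover and tip_box below 0.1 N); the arm keeps its last pose, push and grip.
It fails at once if a bystander (bottle, tube rack, tip box) was pushed more than 20 mm or tipped over (distance of any of bottle, tube_rack, tip_box from where it was at the start of the episode above 0.02 m or angle between any of bottle, tube_rack, tip_box's own z axis and vertical above 0.5 rad).
It also fails if it takes over 48 s, if anything falls off the work surface, if the arm or the gripper's body presses on something with over 40 N, if the wrist force passes 120 N, or if a joint passes its speed limit or range.

## Working session

There is one attempt and no reset: what is moved stays moved. The work goes in short steps, Python scripts to look and compute and a tool call to move; the robot and the scene stay as the last step left them, time stands still between calls to the robot, and variables do not carry over. Pictures are saved under pics/ and viewed, and the job is handed in when it is done.

Besides the shell and the picture viewer there is one more tool, called after "Call:" in YAML: its name, and indented under it one key for each argument. move_arm: Moves the arm, as the interface text tells. Shifts and turns lie within -1 to 1; 1 stands for 500 mm of shift or 2 pi rad of turn. Its arguments: {"type":"object","properties":{"rows":{"type":"array","items":{"type":"object","properties":{"x":{"type":"number"},"y":{"type":"number"},"z":{"type":"number"},"wx":{"type":"number"},"wy":{"type":"number"},"wz":{"type":"number"}}}},"claw":{"type":"number"},"squeeze":{"type":"number"}},"required":["rows"]}

```bash
mkdir -p pics; cat > h.py <<'E'
import numpy as np, cv2, pickle
from cell import ctrl
def snap(name,fn):
    s=ctrl.read_state(); c=ctrl.read_camera(name); c['state']=s
    pickle.dump(c,open(f'pics/{fn}.pkl','wb'))
    cv2.imwrite(f'pics/{fn}.png',cv2.cvtColor(c['color'],cv2.COLOR_RGB2BGR)); return c
def load(fn): return pickle.load(open(f'pics/{fn}.pkl','rb'))
def Rt(c):
    if 'R' in c: return np.array(c['R']),np.array(c['t'])
    from scipy.spatial.transform import Rotation as Ro
    s=c['state'];w,x,y,z=s['tcp_rot'];T=np.eye(4);T[:3,:3]=Ro.from_quat([x,y,z,w]).as_matrix();T[:3,3]=s['position']
    M=np.linalg.inv(T@np.array(c['T_tool_cam'])); return M[:3,:3],M[:3,3]
def plane(c,uv,z):
    R,t=Rt(c);uv=np.atleast_2d(np.array(uv,float));d=np.c_[uv,np.ones(len(uv))]@np.linalg.inv(c['intrinsics']).T@R
    o=-R.T@t; return o+d*((z-o[2])/d[:,2])[:,None]
def proj(c,P):
    R,t=Rt(c);p=(np.atleast_2d(P)@R.T+t)@np.array(c['intrinsics']).T; return p[:,:2]/p[:,2:]
def cloud(c):
    R,t=Rt(c);z=c['z_map'];v,u=np.mgrid[:z.shape[0],:z.shape[1]]
    p=np.stack([u*z,v*z,z],-1)@np.linalg.inv(c['intrinsics']).T; return (p-t)@R
E
python3 - <<'E'
from h import *
for n in ['scene','top','wrist']:
    c=snap(n,n+'0'); R,t=Rt(c); print(n,-R.T@t,R[2],c['intrinsics'][0])
print(ctrl.read_state())
E
```

```text
scene [1.39173741 0.00513231 0.87646666] [-0.69396901 -0.0161934  -0.71982275] [374.65024407   0.         316.92502365]
top [0.41561861 0.01444302 1.5629993 ] [ 1.51092775e-01  6.71627226e-04 -9.88519359e-01] [440.53895327   0.         321.81859223]
wrist [0.16769112 0.60686415 0.38420972] [ 0.23793912 -0.0972131  -0.96640291] [303.48971777   0.         318.69621575]
{'t': 0.15, 'qpos': array([ 1.18361340e+00,  3.53493768e-01,  1.63394960e+00,  1.34547232e-05,
        1.15517554e+00, -2.39062906e-03]), 'qd': array([ 6.19968360e-04, -4.49875712e-03, -2.89399391e-03, -5.36657367e-05,
        6.51295749e-04,  9.65327076e-04]), 'joint_efforts': array([ 3.95518546e-04, -5.94210291e+01, -3.34472823e+01,  6.97414298e-02,
        2.03969702e-02, -4.65691562e-05]), 'position': array([0.23446434, 0.5789815 , 0.23303905]), 'tcp_rot': array([-1.05355862e-04,  1.91214025e-01,  9.81548233e-01, -5.02229614e-04]), 'contact_force': array([0.55749268, 0.89198702, 0.3704969 ]), 'wrist_torque': array([-0.03226688, -0.02868049, -0.01874309]), 'finger_gap': 0.09201281969030278}
```

View pics/scene0.png

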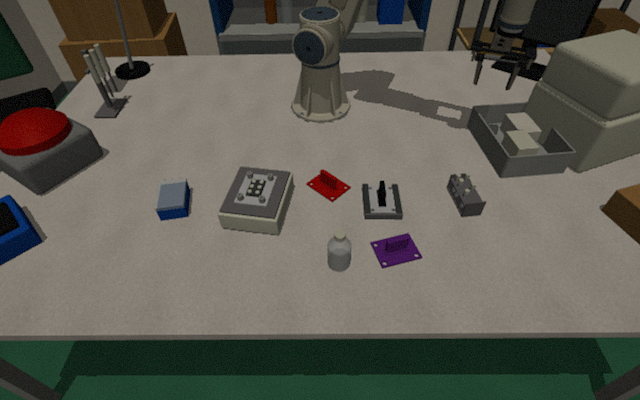

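View pics/top0.png

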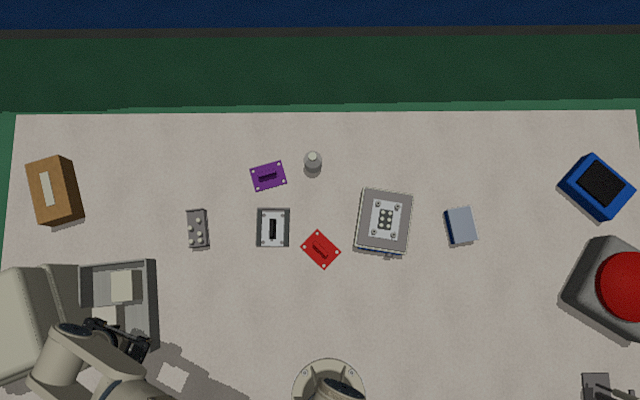

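View pics/wrist0.png

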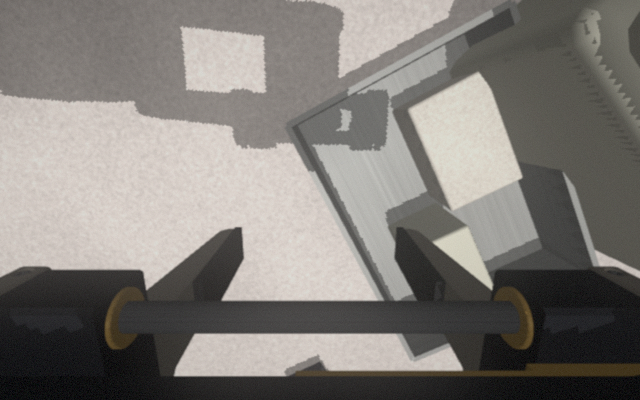

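The top view shows the holder near pixel (273,228) and the shaker near (384,222). The red decoy is at (320,249) and the purple one at (268,176). I'll zoom in on both work areas.

```bash
python3 - <<'E'
from h import *
c=load('top0'); im=cv2.cvtColor(c['color'],cv2.COLOR_RGB2BGR)
a=cv2.resize(im[195:265,240:305],None,fx=6,fy=6,interpolation=cv2.INTER_CUBIC)
b=cv2.resize(im[180:265,345:420],None,fx=5,fy=5,interpolation=cv2.INTER_CUBIC)
h=max(a.shape[0],b.shape[0]); o=np.zeros((h,a.shape[1]+b.shape[1],3),np.uint8); o[:a.shape[0],:a.shape[1]]=a;o[:b.shape[0],a.shape[1]:]=b
cv2.imwrite('pics/z1.png',np.clip(o*1.3,0,255).astype(np.uint8))
c=load('scene0'); im=cv2.cvtColor(c['color'],cv2.COLOR_RGB2BGR)
cv2.imwrite('pics/z2.png',np.clip(cv2.resize(im[160:280,210:420],None,fx=3.5,fy=3.5,interpolation=cv2.INTER_CUBIC)*1.4,0,255).astype(np.uint8))
for n,uv,z in [('dock',(273,228),.02),('shk',(384,222),.1)]:
    print(n,plane(load('top0'),uv,z))
E
```

```text
dock [[0.56367393 0.18763133 0.02      ]]
shk [[ 0.57340664 -0.19157978  0.1       ]]
```

View pics/z1.png

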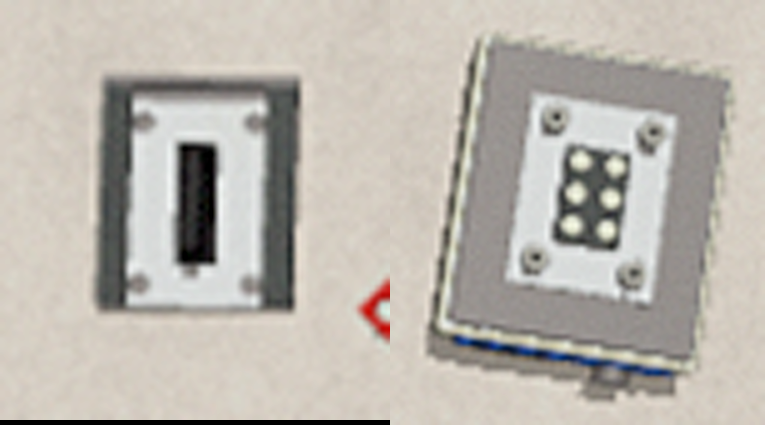

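View pics/z2.png

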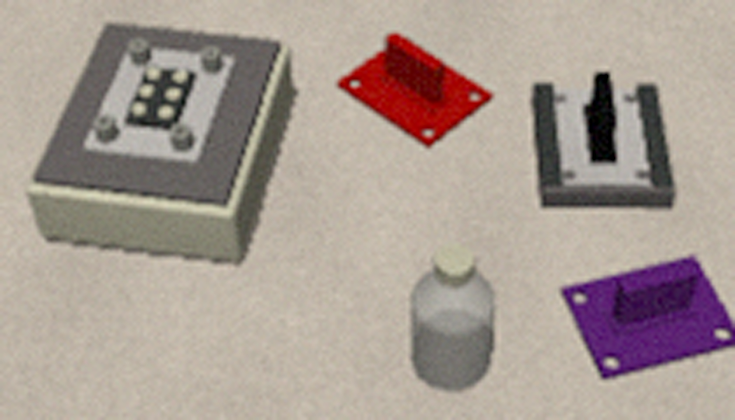

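The stop is at the far (world +x) end of the holder and the open end faces the robot. I'll move the wrist camera over the holder, jaws along the world y axis.

Call:
move_arm:
  rows:
    - {"x": 0.02,"y": -0.03,"z": 0.01,"wz": 0.003}
    - {"x": 0.06,"y": -0.09,"z": 0.03,"wz": 0.009}
    - {"x": 0.12,"y": -0.18,"z": 0.04,"wz": 0.018}
    - {"x": 0.18,"y": -0.27,"z": 0.04,"wz": 0.027}
    - {"x": 0.24,"y": -0.36,"z": 0.04,"wz": 0.036}
    - {"x": 0.3,"y": -0.45,"z": 0.04,"wz": 0.042}
    - {"x": 0.36,"y": -0.54,"z": 0.04,"wz": 0.048}
    - {"x": 0.42,"y": -0.63,"z": 0.04,"wz": 0.054}
    - {"x": 0.47,"y": -0.7,"z": 0.04,"wz": 0.058}
    - {"x": 0.51,"y": -0.76,"z": 0.04,"wz": 0.061}
    - {"x": 0.53,"y": -0.785,"z": 0.04,"wz": 0.061}
    - {"x": 0.53,"y": -0.785,"z": 0.04,"wz": 0.061}
  claw: 1

```text
validation failed for argument at $.ro...
```

```bash
python3 - <<'E'
from h import *
c=snap('wrist','wrist1'); print(c['state'])
E
```

```text
{'t': 0.15, 'qpos': array([ 1.18361340e+00,  3.53493768e-01,  1.63394960e+00,  1.34547232e-05,
        1.15517554e+00, -2.39062906e-03]), 'qd': array([ 6.19968360e-04, -4.49875712e-03, -2.89399391e-03, -5.36657367e-05,
        6.51295749e-04,  9.65327076e-04]), 'joint_efforts': array([ 3.95518546e-04, -5.94210291e+01, -3.34472823e+01,  6.97414298e-02,
        2.03969702e-02, -4.65691562e-05]), 'position': array([0.23446434, 0.5789815 , 0.23303905]), 'tcp_rot': array([-1.05355862e-04,  1.91214025e-01,  9.81548233e-01, -5.02229614e-04]), 'contact_force': array([0.55749268, 0.89198702, 0.3704969 ]), 'wrist_torque': array([-0.03226688, -0.02868049, -0.01874309]), 'finger_gap': 0.09201281969030278}
```

View pics/wrist1.png

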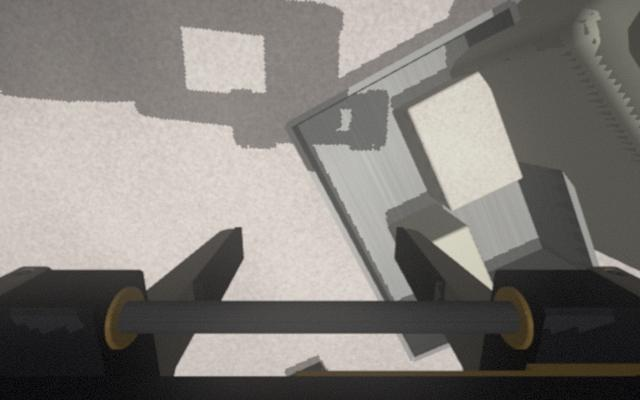

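The call was refused as invalid, so the arm hasn't moved. I'll try a single row with all six numbers filled in.

Call:
move_arm:
  rows:
    - {"x": 0.02,"y": -0.03,"z": 0.01,"wx": 0,"wy": 0,"wz": 0.003}

```text
t: 0.32
position: [0.2441, 0.5644, 0.238]
tcp_rot: [-0.0, 0.181, 0.983, -0.0]
contact_force: [-0.0, -0.5, 0.5]
finger_gap: 0.0921
```

That worked, so I'll give all six numbers in every row.

Call:
move_arm:
  rows:
    - {"x": 0.05,"y": -0.07,"z": 0.02,"wx": 0,"wy": 0,"wz": 0.006}
    - {"x": 0.11,"y": -0.16,"z": 0.03,"wx": 0,"wy": 0,"wz": 0.015}
    - {"x": 0.17,"y": -0.25,"z": 0.03,"wx": 0,"wy": 0,"wz": 0.024}
    - {"x": 0.23,"y": -0.34,"z": 0.03,"wx": 0,"wy": 0,"wz": 0.033}
    - {"x": 0.29,"y": -0.43,"z": 0.03,"wx": 0,"wy": 0,"wz": 0.04}
    - {"x": 0.35,"y": -0.52,"z": 0.03,"wx": 0,"wy": 0,"wz": 0.046}
    - {"x": 0.41,"y": -0.61,"z": 0.03,"wx": 0,"wy": 0,"wz": 0.052}
    - {"x": 0.46,"y": -0.68,"z": 0.03,"wx": 0,"wy": 0,"wz": 0.056}
    - {"x": 0.49,"y": -0.73,"z": 0.03,"wx": 0,"wy": 0,"wz": 0.058}
    - {"x": 0.51,"y": -0.755,"z": 0.03,"wx": 0,"wy": 0,"wz": 0.058}
    - {"x": 0.51,"y": -0.755,"z": 0.03,"wx": 0,"wy": 0,"wz": 0.058}

```text
t: 1.7
position: [0.4999, 0.1865, 0.2535]
tcp_rot: [-0.0, 0.002, 1.0, 0.0]
contact_force: [0.5, 0.2, -0.0]
finger_gap: 0.0916
```

```bash
python3 - <<'E'
from h import *
c=snap('wrist','wrist1'); print(c['state']['position'],c['state']['tcp_rot'],c['state']['t'])
E
```

```text
[0.49988366 0.18653608 0.25348212] [-9.35415880e-05  1.54742371e-03  9.99998797e-01  4.89361035e-05] 1.7
```

View pics/wrist1.png

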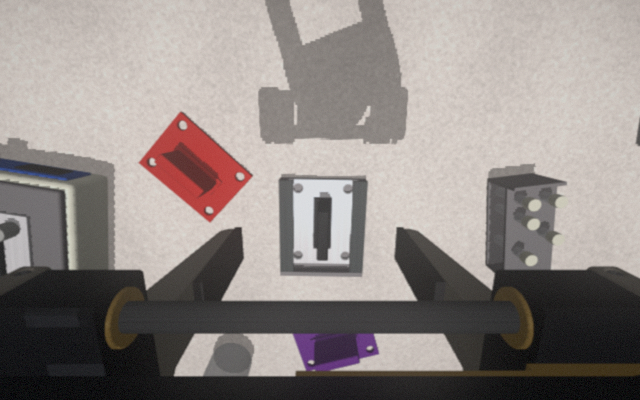

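The wrist view now has image up as world −x. The plate sits in the holder with holes near (298,188), (348,188), (298,255) and (344,255), and the rib is at about (322,227). I'll work out positions from those features.

```bash
python3 - <<'E'
from h import *
c=load('wrist1'); im=cv2.cvtColor(c['color'],cv2.COLOR_RGB2BGR)
R,t=Rt(c); print('cam',-R.T@t,R[2])
x0,y0=270,165
o=cv2.resize(im[y0:y0+120,x0:x0+110],None,fx=5,fy=5,interpolation=cv2.INTER_CUBIC); cv2.imwrite('pics/z3.png',o)
P=cloud(c); z=P[...,2]
for u,v in [(287,230),(357,230),(310,180),(322,227),(310,250),(335,210),(270,300 if 0 else 200)]:
    print((u,v),P[v,u].round(4))
# rib top by height
m=((z>.05)&(z<.075)); m[:170]=0;m[275:]=0;m[:,:280]=0;m[:,370:]=0
print('rib',m.sum(), P[m].mean(0)); r=cv2.minAreaRect((P[m][:,:2]*1000).astype(np.float32)); print(r)
E
```

```text
cam [0.42781606 0.18748816 0.4047606 ] [ 2.57042325e-01 -4.90073800e-04 -9.66400022e-01]
(287, 230) [0.5722 0.1445 0.021 ]
(357, 230) [0.5724 0.2385 0.0216]
(310, 180) [0.5051 0.176  0.0151]
(322, 227) [0.5523 0.1911 0.0644]
(310, 250) [0.6043 0.1749 0.0146]
(335, 210) [0.5462 0.2091 0.015 ]
(270, 200) [ 5.361e-01  1.200e-01 -4.000e-04]
rib 612 [0.56158335 0.19118031 0.06363068]
((564.237548828125, 191.14215087890625), (13.862470626831055, 64.47122955322266), 88.40973663330078)
```

View pics/z3.png

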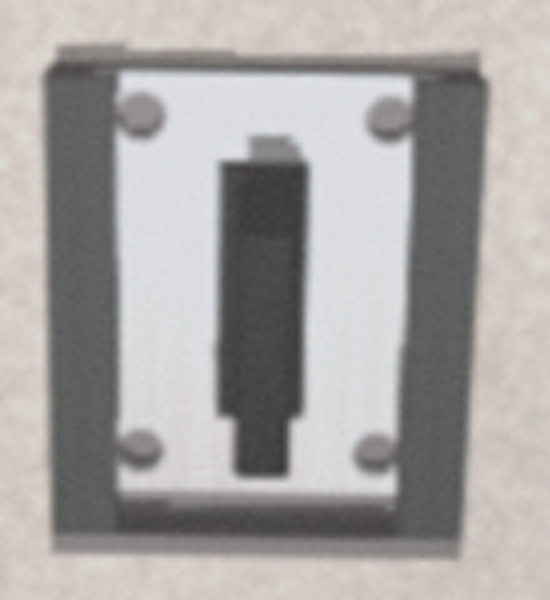

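```bash
python3 - <<'E'
from h import *
c=load('wrist1')
g=cv2.cvtColor(c['color'],cv2.COLOR_RGB2GRAY).astype(float)
H=[]
for u,v in [(298,188),(347.6,188.4),(297.6,254.4),(345,255.4)]:
    ui,vi=int(round(u)),int(round(v)); w=g[vi-5:vi+6,ui-5:ui+6]; 
    H.append((u,v))
X=plane(c,H,.014); print(X.round(4), X.mean(0))
a=X[2]-X[0];b=X[3]-X[1]; print(np.degrees(np.arctan2(a[1],a[0])),np.degrees(np.arctan2(b[1],b[0])),np.linalg.norm(a),np.linalg.norm(b))
P=cloud(c); z=P[...,2]
# dock outline from lips mask z 18-24mm
m=((z>.0185)&(z<.025)); m[:165]=0;m[285:]=0;m[:,:270]=0;m[:,380:]=0
k=cv2.morphologyEx(m.astype(np.uint8),cv2.MORPH_OPEN,np.ones((3,3)))>0
r=cv2.minAreaRect((P[k][:,:2]*1000).astype(np.float32)); print('lips',r)
for s in (k&(np.arange(640)<320),k&(np.arange(640)>320)):
    l=cv2.fitLine((P[s][:,:2]*1000).astype(np.float32),cv2.DIST_L2,0,.01,.01).ravel();print(np.degrees(np.arctan2(l[1],l[0])),l[2:])
# top-cam holder corners & shaker bosses
t=load('top0')
x=[(540/5-0)]
B=np.array([(555,118),(652,132),(632,274),(534,260)])
B=np.c_[(B[:,0]-390)/5+345,B[:,1]/5+180]-.4
Y=plane(t,B,.104);print(Y.round(4),Y.mean(0))
for i,j in((0,1),(1,2),(2,3),(3,0)):
    d=Y[j]-Y[i];print(np.linalg.norm(d).round(4),np.degrees(np.arctan2(d[1],d[0])).round(2))
E
```

```text
[[0.516  0.1601 0.014 ]
 [0.5168 0.2255 0.014 ]
 [0.6112 0.1574 0.014 ]
 [0.613  0.2238 0.014 ]] [0.56426979 0.19169482 0.014     ]
-1.5835453769937118 -1.0095211458058202 0.09523987423065967 0.09621495821723514
lips ((572.7883911132812, 190.8480987548828), (115.41487121582031, 136.33807373046875), 88.7415542602539)
3.2019608 [573.50146 144.76236]
-6.7309895 [576.8876  236.16399]
[[ 0.6364 -0.1714  0.104 ]
 [ 0.6264 -0.236   0.104 ]
 [ 0.5315 -0.2197  0.104 ]
 [ 0.5412 -0.155   0.104 ]] [ 0.58389084 -0.19550631  0.104     ]
0.0654 -98.75
0.0964 170.22
0.0654 81.42
0.0966 -9.79
```

Plate centre is about (0.564, 0.191) with yaw −1.4°, from both the rib and the holes. A first estimate from the top view puts the shaker's boss centre at (0.584, −0.1955), yaw about −9.3°. I'll go down onto the grip.

Call:
move_arm:
  rows:
    - {"x": 0.03,"y": 0.002,"z": -0.02,"wx": 0,"wy": 0,"wz": -0.001}
    - {"x": 0.09,"y": 0.006,"z": -0.06,"wx": 0,"wy": 0,"wz": -0.003}
    - {"x": 0.128,"y": 0.0095,"z": -0.12,"wx": 0,"wy": 0,"wz": -0.0033}
    - {"x": 0.128,"y": 0.0095,"z": -0.2,"wx": 0,"wy": 0,"wz": -0.0033}
    - {"x": 0.128,"y": 0.0095,"z": -0.28,"wx": 0,"wy": 0,"wz": -0.0033}
    - {"x": 0.128,"y": 0.0095,"z": -0.34,"wx": 0,"wy": 0,"wz": -0.0033}
    - {"x": 0.128,"y": 0.0095,"z": -0.38,"wx": 0,"wy": 0,"wz": -0.0033}
    - {"x": 0.128,"y": 0.0095,"z": -0.4,"wx": 0,"wy": 0,"wz": -0.0033}
    - {"x": 0.128,"y": 0.0095,"z": -0.407,"wx": 0,"wy": 0,"wz": -0.0033}
    - {"x": 0.128,"y": 0.0095,"z": -0.407,"wx": 0,"wy": 0,"wz": -0.0033}
    - {"x": 0.128,"y": 0.0095,"z": -0.407,"wx": 0,"wy": 0,"wz": -0.0033}

```text
t: 3.12
position: [0.5642, 0.1918, 0.0509]
tcp_rot: [0.001, 0.011, 1.0, 0.0]
contact_force: [-0.1, -0.3, -0.6]
finger_gap: 0.0919
```

```bash
python3 - <<'E'
from h import *
c=snap('wrist','wrist2'); print(c['state']['position'],c['state']['tcp_rot'],c['state']['t'],c['state']['contact_force'])
E
```

```text
[0.56417781 0.19179824 0.0508602 ] [6.36710281e-04 1.11076753e-02 9.99938080e-01 2.24871053e-04] 3.125 [-0.06230881 -0.28474309 -0.57772123]
```

View pics/wrist2.png

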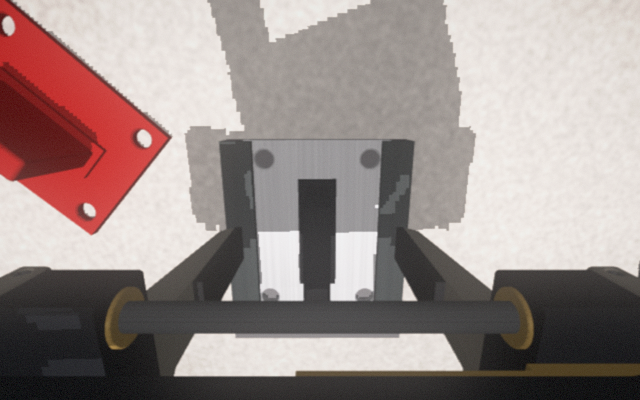

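The rib (columns 298–337) is centred between the fingers, so I'll close.

Call:
move_arm:
  rows:
    - {"x": 0,"y": 0,"z": 0,"wx": 0,"wy": 0,"wz": 0}
    - {"x": 0,"y": 0,"z": 0,"wx": 0,"wy": 0,"wz": 0}
    - {"x": 0,"y": 0,"z": 0,"wx": 0,"wy": 0,"wz": 0}
    - {"x": 0,"y": 0,"z": 0,"wx": 0,"wy": 0,"wz": 0}
    - {"x": 0,"y": 0,"z": 0,"wx": 0,"wy": 0,"wz": 0}
    - {"x": 0,"y": 0,"z": 0,"wx": 0,"wy": 0,"wz": 0}
  claw: 0
  squeeze: 35

```text
t: 3.92
position: [0.5636, 0.1915, 0.0501]
tcp_rot: [-0.0, 0.011, 1.0, -0.0]
contact_force: [-0.2, 0.3, -0.4]
finger_gap: 0.0343
```

Call:
move_arm:
  rows:
    - {"x": 0,"y": 0,"z": 0,"wx": 0,"wy": 0,"wz": 0}
    - {"x": 0,"y": 0,"z": 0,"wx": 0,"wy": 0,"wz": 0}
    - {"x": 0,"y": 0,"z": 0,"wx": 0,"wy": 0,"wz": 0}
    - {"x": 0,"y": 0,"z": 0,"wx": 0,"wy": 0,"wz": 0}
    - {"x": 0,"y": 0,"z": 0,"wx": 0,"wy": 0,"wz": 0}

```text
t: 4.55
position: [0.5636, 0.1915, 0.0501]
tcp_rot: [-0.0, 0.011, 1.0, -0.0]
contact_force: [-0.2, -1.1, 0.6]
finger_gap: 0.0135
```

The jaws stopped at 13.5 mm, so the rib is gripped. I'll raise it 1 mm within the 3 mm of play and draw it out along the holder's −x.

Call:
move_arm:
  rows:
    - {"x": 0,"y": 0,"z": 0.0025,"wx": 0,"wy": 0,"wz": 0}
    - {"x": -0.006,"y": 0.0001,"z": 0.0025,"wx": 0,"wy": 0,"wz": 0}
    - {"x": -0.02,"y": 0.0005,"z": 0.0025,"wx": 0,"wy": 0,"wz": 0}
    - {"x": -0.04,"y": 0.001,"z": 0.0025,"wx": 0,"wy": 0,"wz": 0}
    - {"x": -0.06,"y": 0.0014,"z": 0.0025,"wx": 0,"wy": 0,"wz": 0}

```text
t: 5.18
position: [0.5326, 0.1922, 0.0512]
tcp_rot: [-0.0, 0.011, 1.0, -0.0]
contact_force: [0.6, 0.0, -1.9]
finger_gap: 0.014
```

Call:
move_arm:
  rows:
    - {"x": -0.02,"y": 0.0005,"z": 0,"wx": 0,"wy": 0,"wz": 0}
    - {"x": -0.05,"y": 0.0012,"z": 0,"wx": 0,"wy": 0,"wz": 0}
    - {"x": -0.08,"y": 0.0018,"z": 0,"wx": 0,"wy": 0,"wz": 0}
    - {"x": -0.11,"y": 0.0025,"z": 0,"wx": 0,"wy": 0,"wz": 0}
    - {"x": -0.14,"y": 0.0032,"z": 0,"wx": 0,"wy": 0,"wz": 0}
    - {"x": -0.17,"y": 0.0039,"z": 0,"wx": 0,"wy": 0,"wz": 0}
    - {"x": -0.2,"y": 0.0046,"z": 0,"wx": 0,"wy": 0,"wz": 0}
    - {"x": -0.22,"y": 0.005,"z": 0,"wx": 0,"wy": 0,"wz": 0}
    - {"x": -0.232,"y": 0.0053,"z": 0,"wx": 0,"wy": 0,"wz": 0}
    - {"x": -0.232,"y": 0.0053,"z": 0,"wx": 0,"wy": 0,"wz": 0}
    - {"x": -0.232,"y": 0.0053,"z": 0,"wx": 0,"wy": 0,"wz": 0}

```text
t: 6.55
position: [0.4182, 0.1951, 0.0514]
tcp_rot: [0.0, 0.011, 1.0, 0.0]
contact_force: [0.4, 0.1, -2.7]
finger_gap: 0.0138
```

```bash
python3 - <<'E'
from h import *
c=snap('wrist','wrist3'); print(c['state']['position'],c['state']['tcp_rot'],c['state']['t'],c['state']['contact_force'])
E
```

```text
[0.41820423 0.19505448 0.05143521] [3.37146250e-04 1.11591331e-02 9.99937668e-01 1.39371733e-04] 6.55 [ 0.42924142  0.13449738 -2.69528322]
```

View pics/wrist3.png

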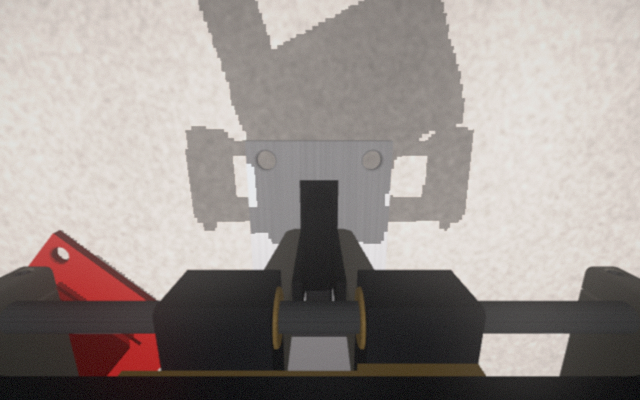

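The plate is out and hanging level in the gripper (about 2.7 N), with its rear holes at (265,160) and (372,160). I'll lift it, then carry it high past the shaker so the wrist camera can see the bosses clear of the plate.

Call:
move_arm:
  rows:
    - {"x": 0,"y": 0,"z": 0.02,"wx": 0,"wy": 0,"wz": 0}
    - {"x": 0,"y": 0,"z": 0.06,"wx": 0,"wy": 0,"wz": 0}
    - {"x": 0,"y": 0,"z": 0.14,"wx": 0,"wy": 0,"wz": 0}
    - {"x": 0,"y": 0,"z": 0.22,"wx": 0,"wy": 0,"wz": 0}
    - {"x": 0.01,"y": -0.01,"z": 0.3,"wx": 0,"wy": 0,"wz": 0}
    - {"x": 0.04,"y": -0.05,"z": 0.38,"wx": 0,"wy": 0,"wz": 0}
    - {"x": 0.08,"y": -0.1,"z": 0.44,"wx": 0,"wy": 0,"wz": 0}
    - {"x": 0.12,"y": -0.16,"z": 0.5,"wx": 0,"wy": 0,"wz": 0}
    - {"x": 0.16,"y": -0.22,"z": 0.55,"wx": 0,"wy": 0,"wz": -0.002}
    - {"x": 0.2,"y": -0.28,"z": 0.6,"wx": 0,"wy": 0,"wz": -0.004}
    - {"x": 0.24,"y": -0.33,"z": 0.64,"wx": 0,"wy": 0,"wz": -0.006}
    - {"x": 0.27,"y": -0.37,"z": 0.67,"wx": 0,"wy": 0,"wz": -0.008}

```text
t: 8.1
position: [0.5531, 0.0086, 0.3879]
tcp_rot: [0.0, 0.037, 0.999, -0.0]
contact_force: [-0.2, -0.4, -3.2]
finger_gap: 0.0135
```

Call:
move_arm:
  rows:
    - {"x": 0.02,"y": -0.02,"z": 0.01,"wx": 0,"wy": 0,"wz": 0}
    - {"x": 0.06,"y": -0.08,"z": 0.03,"wx": 0,"wy": 0,"wz": -0.002}
    - {"x": 0.12,"y": -0.16,"z": 0.05,"wx": 0,"wy": 0,"wz": -0.004}
    - {"x": 0.18,"y": -0.24,"z": 0.07,"wx": 0,"wy": 0,"wz": -0.006}
    - {"x": 0.24,"y": -0.32,"z": 0.07,"wx": 0,"wy": 0,"wz": -0.008}
    - {"x": 0.29,"y": -0.38,"z": 0.07,"wx": 0,"wy": 0,"wz": -0.01}
    - {"x": 0.33,"y": -0.43,"z": 0.07,"wx": 0,"wy": 0,"wz": -0.013}
    - {"x": 0.35,"y": -0.45,"z": 0.07,"wx": 0,"wy": 0,"wz": -0.014}
    - {"x": 0.354,"y": -0.46,"z": 0.07,"wx": 0,"wy": 0,"wz": -0.014}
    - {"x": 0.354,"y": -0.46,"z": 0.07,"wx": 0,"wy": 0,"wz": -0.014}
    - {"x": 0.354,"y": -0.46,"z": 0.07,"wx": 0,"wy": 0,"wz": -0.014}

```text
t: 9.48
position: [0.7292, -0.2192, 0.4219]
tcp_rot: [0.0, 0.08, 0.997, 0.0]
contact_force: [-1.4, 0.0, -2.4]
finger_gap: 0.0137
```

```bash
python3 - <<'E'
from h import *
c=snap('wrist','wrist4'); print(c['state']['position'],c['state']['tcp_rot'],c['state']['t'],c['state']['contact_force'])
snap('scene','scene4')
E
```

```text
[ 0.72924463 -0.21919553  0.42187799] [1.48908075e-04 7.97261780e-02 9.96816788e-01 7.77693893e-05] 9.475 [-1.37210405  0.03087128 -2.41248235]
```

View pics/wrist4.png

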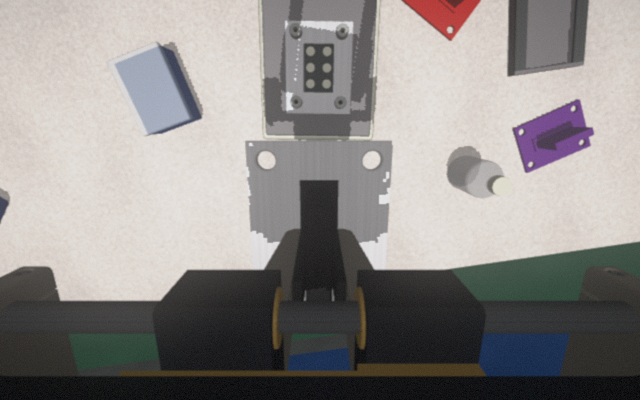

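View pics/scene4.png

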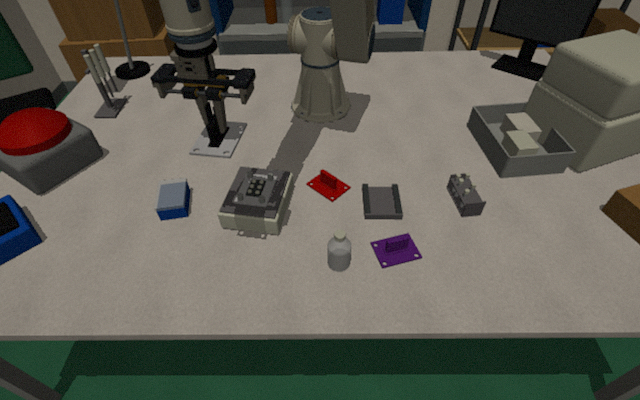

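All four bosses show clear of the plate at about (296,32), (342,32), (297,102) and (341,102), and the plate's rear holes are at (266,160) and (372,160). Next, refining both sets.

```bash
python3 - <<'E'
from h import *
c=load('wrist4'); im=cv2.cvtColor(c['color'],cv2.COLOR_RGB2BGR)
cv2.imwrite('pics/z4.png',np.clip(cv2.resize(im[15:120,270:370],None,fx=5.5,fy=5.5,interpolation=cv2.INTER_CUBIC)*1.7,0,255).astype(np.uint8))
cv2.imwrite('pics/z5.png',cv2.resize(im[135:185,240:400],None,fx=5,fy=5,interpolation=cv2.INTER_CUBIC))
P=cloud(c)
for u,v in [(299,34),(342,35),(300,105),(341,105),(320,26),(275,60)]: print(P[v-1:v+2,u-1:u+2,2].round(4).ravel())
print(P[200,270],P[200,370],P[145,320])
E
```

```text
[0.1026 0.1037 0.103  0.1043 0.1021 0.1007 0.1047 0.0986 0.0956]
[0.1046 0.1037 0.1044 0.1035 0.1034 0.1051 0.1028 0.103  0.1023]
[0.1047 0.1044 0.0977 0.1049 0.1017 0.0904 0.1026 0.0914 0.0854]
[0.0938 0.1031 0.1036 0.1039 0.1055 0.1046 0.1026 0.1043 0.1041]
[0.0859 0.0836 0.0851 0.0857 0.0853 0.0842 0.0844 0.0859 0.0847]
[0.0802 0.0814 0.0818 0.0802 0.0812 0.0809 0.0815 0.0802 0.0796]
[ 0.70261392 -0.24558229  0.38604293] [ 0.71322259 -0.18241467  0.38475023] [ 0.67350226 -0.20857575  0.38600118]
```

View pics/z4.png

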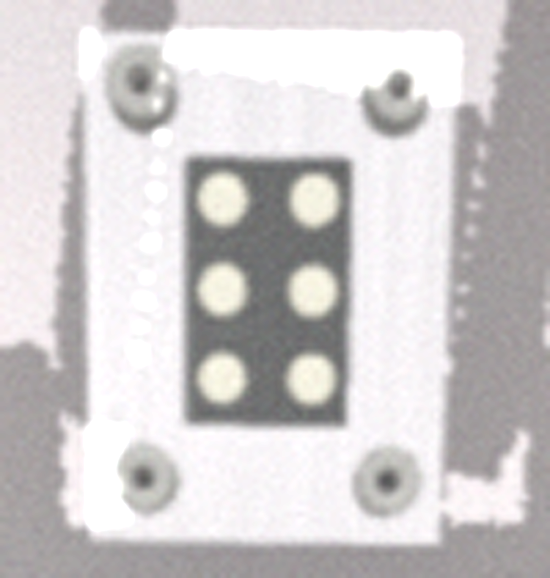

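View pics/z5.png

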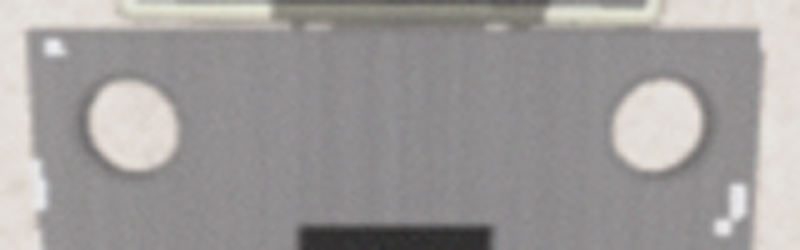

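```bash
python3 - <<'E'
from h import *
c=load('wrist4')
T=(np.array([(141,80),(399,85),(144,478),(387,481)])+.5)/5.5-.5+[270,15]
Y=plane(c,T,.104); print('bosses',Y.round(4),Y.mean(0).round(4))
A=Y[:,:2]
mod=np.array([(-48,33),(-48,-33),(48,33),(48,-33)])/1000.
# match order: image up=-x shaker; right=+y
mod=np.array([(-48,-33),(-48,33),(48,-33),(48,33)])/1000.
def fit(mod,A):
    a=mod-mod.mean(0);b=A-A.mean(0);th=np.arctan2((a[:,0]*b[:,1]-a[:,1]*b[:,0]).sum(),(a*b).sum())
    R=np.array([[np.cos(th),-np.sin(th)],[np.sin(th),np.cos(th)]]);o=A.mean(0)-R@mod.mean(0)
    return th,o,A-(mod@R.T+o)
th,o,r=fit(mod,A); print('shaker yaw',np.degrees(th),o.round(4),(r*1000).round(1))
t=c['state'];p=t['position'];q=t['tcp_rot']
print('tool yaw',np.degrees(np.arctan2(2*q[1]*q[2],q[2]**2-q[1]**2))) # y-axis rel to 
for nm in ['wrist3','wrist4']:
    c=load(nm);p=c['state']['position'];q=c['state']['tcp_rot'];g=cv2.cvtColor(c['color'],cv2.COLOR_RGB2GRAY)
    if nm=='wrist4':
        H=[]
        for u,v in((266,160),(372,160)):
            w=g[v-14:v+15,u-14:u+15]; big=cv2.resize(w,None,fx=8,fy=8,interpolation=cv2.INTER_CUBIC); m=(big>180).astype(np.uint8)
            n,l,s,ce=cv2.connectedComponentsWithStats(m); k=l[116,116];x,y,ww,hh=s[k][:4];print(s[k])
            H.append((u-14+(x+ww/2)/8-.5,v-14+(y+hh/2)/8-.5))
        Z=plane(c,H,p[2]-.0421+.003); print(H,Z.round(4))
        d=Z[1]-Z[0];print('spacing',np.linalg.norm(d),'plate yaw',np.degrees(np.arctan2(-d[0],d[1])))
        yaw=np.arctan2(-d[0],d[1]); ctr=Z.mean(0)[:2]+.048*np.array([np.cos(yaw),np.sin(yaw)]); print('plate ctr',ctr,'minus tcp',ctr-p[:2])
E
```

```text
bosses [[ 0.5341 -0.2196  0.104 ]
 [ 0.5457 -0.1554  0.104 ]
 [ 0.6286 -0.2361  0.104 ]
 [ 0.6398 -0.172   0.104 ]] [ 0.5871 -0.1958  0.104 ]
shaker yaw -9.969018132624086 [ 0.5871 -0.1958] [[ 0.   0.3]
 [ 0.2 -0.4]
 [ 0.   0.5]
 [-0.2 -0.4]]
tool yaw 9.145653369384368
[   49    42   139   142 15509]
[   37    40   141   144 15708]
[(np.float64(266.3125), np.float64(159.625)), (np.float64(370.9375), np.float64(159.5))] [[ 0.6773 -0.2433  0.3828]
 [ 0.6878 -0.1785  0.3828]]
spacing 0.06561077326153356 plate yaw -9.148485806228807
plate ctr [ 0.72992568 -0.21851653] minus tcp [0.00068105 0.000679  ]
```

Shaker centre from the wrist view is (0.587, −0.196), yaw −10.0°, and from the top view (0.584, −0.1955). They disagree by 3 mm in x. I'll hover between the two, 20 mm up, and settle it by looking through the plate holes.

Call:
move_arm:
  rows:
    - {"x": -0.02,"y": 0.003,"z": 0,"wx": 0,"wy": 0,"wz": 0}
    - {"x": -0.08,"y": 0.012,"z": -0.02,"wx": 0,"wy": 0,"wz": -0.001}
    - {"x": -0.15,"y": 0.024,"z": -0.06,"wx": 0,"wy": 0,"wz": -0.002}
    - {"x": -0.22,"y": 0.035,"z": -0.12,"wx": 0,"wy": 0,"wz": -0.002}
    - {"x": -0.26,"y": 0.042,"z": -0.2,"wx": 0,"wy": 0,"wz": -0.002}
    - {"x": -0.28,"y": 0.0456,"z": -0.28,"wx": 0,"wy": 0,"wz": -0.002}
    - {"x": -0.288,"y": 0.0456,"z": -0.36,"wx": 0,"wy": 0,"wz": -0.002}
    - {"x": -0.288,"y": 0.0456,"z": -0.42,"wx": 0,"wy": 0,"wz": -0.002}
    - {"x": -0.288,"y": 0.0456,"z": -0.46,"wx": 0,"wy": 0,"wz": -0.002}
    - {"x": -0.288,"y": 0.0456,"z": -0.49,"wx": 0,"wy": 0,"wz": -0.002}
    - {"x": -0.288,"y": 0.0456,"z": -0.508,"wx": 0,"wy": 0,"wz": -0.002}
    - {"x": -0.288,"y": 0.0456,"z": -0.512,"wx": 0,"wy": 0,"wz": -0.002}

```text
t: 11.08
position: [0.5855, -0.1973, 0.1653]
tcp_rot: [-0.0, 0.086, 0.996, -0.0]
contact_force: [-0.3, 0.3, -4.0]
finger_gap: 0.0138
```

Call:
move_arm:
  rows:
    - {"x": 0,"y": 0,"z": 0,"wx": 0,"wy": 0,"wz": 0}
    - {"x": 0,"y": 0,"z": 0,"wx": 0,"wy": 0,"wz": 0}

```text
t: 11.32
position: [0.586, -0.1974, 0.166]
tcp_rot: [0.001, 0.086, 0.996, -0.0]
contact_force: [-0.1, -0.6, -2.8]
finger_gap: 0.0139
```

```bash
python3 - <<'E'
from h import *
c=snap('wrist','wrist5'); print(c['state']['position'],c['state']['tcp_rot'],c['state']['t'],c['state']['contact_force'])
d=snap('scene','scene5'); snap('top','top5')
im=cv2.cvtColor(c['color'],cv2.COLOR_RGB2BGR)
cv2.imwrite('pics/z6.png',cv2.resize(im[125:205,240:400],None,fx=5,fy=5,interpolation=cv2.INTER_CUBIC))
im=cv2.cvtColor(d['color'],cv2.COLOR_RGB2BGR)
cv2.imwrite('pics/z7.png',np.clip(cv2.resize(im[130:240,200:320],None,fx=5,fy=5,interpolation=cv2.INTER_CUBIC)*1.3,0,255).astype(np.uint8))
E
```

```text
[ 0.58601165 -0.19743862  0.16601939] [ 5.52329780e-04  8.64150279e-02  9.96259062e-01 -1.36937236e-04] 11.325 [-0.05026982 -0.62983812 -2.77701837]
```

View pics/z6.png

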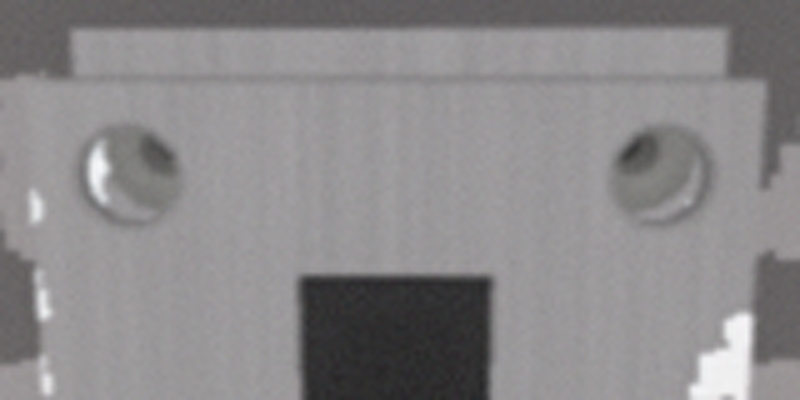

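View pics/z7.png

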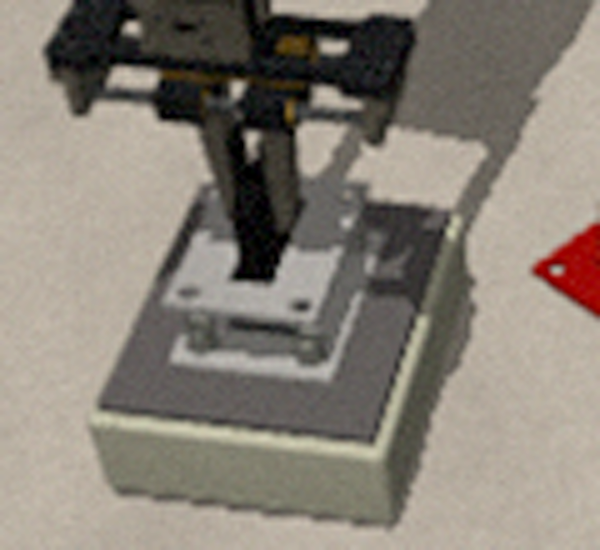

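View pics/top5.png

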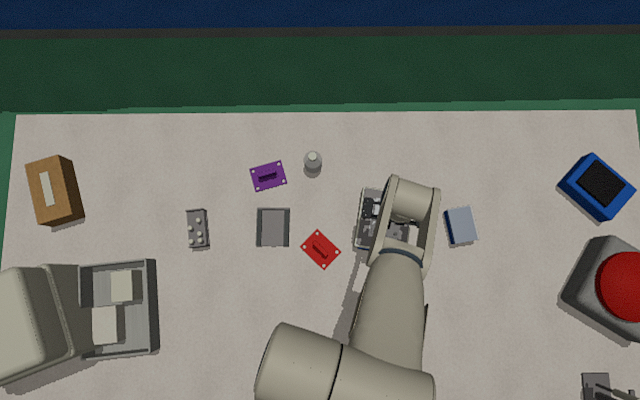

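```bash
cat > rel.py <<'E'
from h import *
def rel(fn,holes,threads,x0,y0,f):
    c=load(fn);p=c['state']['position']
    cv=lambda a:(np.array(a,float)+.5)/f-.5+[x0,y0]
    H=plane(c,cv(holes),p[2]-.0421+.006);T=plane(c,cv(threads),.104)
    print('holes',H.round(4).tolist(),'threads',T.round(4).tolist())
    for n,X in(('plate',H),('thr',T)):
        d=X[1]-X[0];yaw=np.arctan2(-d[0],d[1]);print(n,'spacing',np.linalg.norm(d).round(4),'yaw',np.degrees(yaw).round(2),'ctr',(X.mean(0)[:2]+.048*np.array([np.cos(yaw),np.sin(yaw)])).round(4))
    print('need shift mm',((T-H)*1000)[:,:2].round(1), 'mean',((T-H)*1000)[:,:2].mean(0).round(1),'tcp',p.round(4))
E
python3 - <<'E'
from rel import *
rel('wrist5',[(131,174),(661,174)],[(158,153),(634,153)],240,125,5)
c=load('wrist5')
# scene view: plate +x holes & bosses
s=load('scene5')
for z,uv in((.13,[(188,293),(301,306)]),(.104,[(202,316),(314,336)])):
    X=plane(s,(np.array(uv)+.5)/5-.5+[200,130],z);d=X[0]-X[1];print(z,X.round(4),np.linalg.norm(X[0]-X[1]))
# predicted thread pixel in wrist for top/wrist estimates
E
```

```text
holes [[0.5333, -0.2205, 0.1299], [0.5446, -0.1561, 0.1299]] threads [[0.5336, -0.2212, 0.104], [0.5452, -0.1556, 0.104]]
plate spacing 0.0654 yaw -9.98 ctr [ 0.5862 -0.1966]
thr spacing 0.0666 yaw -9.98 ctr [ 0.5867 -0.1967]
need shift mm [[ 0.3 -0.7]
 [ 0.6  0.5]] mean [ 0.4 -0.1] tcp [ 0.586  -0.1974  0.166 ]
0.13 [[ 0.6296 -0.2396  0.13  ]
 [ 0.6412 -0.1736  0.13  ]] 0.0670041155573013
0.104 [[ 0.6224 -0.237   0.104 ]
 [ 0.6397 -0.1696  0.104 ]] 0.06957082173451894
```

Through the holes, the threads sit 0.4 mm (x) and −0.1 mm (y) from the plate holes, and the yaws match at −9.98°. I'll lower 9 mm with a small x correction.

Call:
move_arm:
  rows:
    - {"x": 0.0005,"y": 0,"z": -0.005,"wx": 0,"wy": 0,"wz": 0}
    - {"x": 0.001,"y": 0,"z": -0.01,"wx": 0,"wy": 0,"wz": 0}
    - {"x": 0.001,"y": 0,"z": -0.015,"wx": 0,"wy": 0,"wz": 0}
    - {"x": 0.001,"y": 0,"z": -0.018,"wx": 0,"wy": 0,"wz": 0}
    - {"x": 0.001,"y": 0,"z": -0.018,"wx": 0,"wy": 0,"wz": 0}
    - {"x": 0.001,"y": 0,"z": -0.018,"wx": 0,"wy": 0,"wz": 0}
    - {"x": 0.001,"y": 0,"z": -0.018,"wx": 0,"wy": 0,"wz": 0}
    - {"x": 0.001,"y": 0,"z": -0.018,"wx": 0,"wy": 0,"wz": 0}

```text
t: 12.48
position: [0.5861, -0.1973, 0.1564]
tcp_rot: [0.0, 0.086, 0.996, -0.0]
contact_force: [0.6, 0.6, -2.4]
finger_gap: 0.014
```

```bash
python3 - <<'E'
from h import *
c=snap('wrist','wrist6'); print(c['state'])
d=snap('scene','scene6')
im=cv2.cvtColor(c['color'],cv2.COLOR_RGB2BGR)
cv2.imwrite('pics/z8.png',cv2.resize(im[125:205,240:400],None,fx=5,fy=5,interpolation=cv2.INTER_CUBIC))
im=cv2.cvtColor(d['color'],cv2.COLOR_RGB2BGR)
cv2.imwrite('pics/z9.png',np.clip(cv2.resize(im[150:240,200:320],None,fx=6,fy=6,interpolation=cv2.INTER_CUBIC)*1.3,0,255).astype(np.uint8))
P=cloud(c)
print('plate top z',[np.median(P[v-3:v+4,u-3:u+4,2]).round(4) for u,v in((285,165),(355,165),(285,185),(355,185),(320,150))])
E
```

```text
{'t': 12.475, 'qpos': array([-3.27140811e-01,  4.23002326e-01,  1.71580671e+00,  2.05055512e-05,
        1.00270027e+00, -1.72486534e+00]), 'qd': array([ 0.00133498,  0.00229097, -0.00081448,  0.00183003, -0.00024895,
        0.00128306]), 'joint_efforts': array([ 3.91450458e-04, -6.25605726e+01, -3.11249793e+01, -2.16848304e-02,
        7.09481514e-02,  3.66726545e-05]), 'position': array([ 0.58612852, -0.19730273,  0.15640358]), 'tcp_rot': array([ 4.25351756e-05,  8.64334316e-02,  9.96257627e-01, -1.53743086e-06]), 'contact_force': array([ 0.61159604,  0.60833469, -2.39252911]), 'wrist_torque': array([ 0.00362886, -0.0099245 ,  0.00927344]), 'finger_gap': 0.013990571416369803}
plate top z [np.float64(0.1205), np.float64(0.1203), np.float64(0.1208), np.float64(0.1204), np.float64(0.1206)]
```

View pics/z8.png

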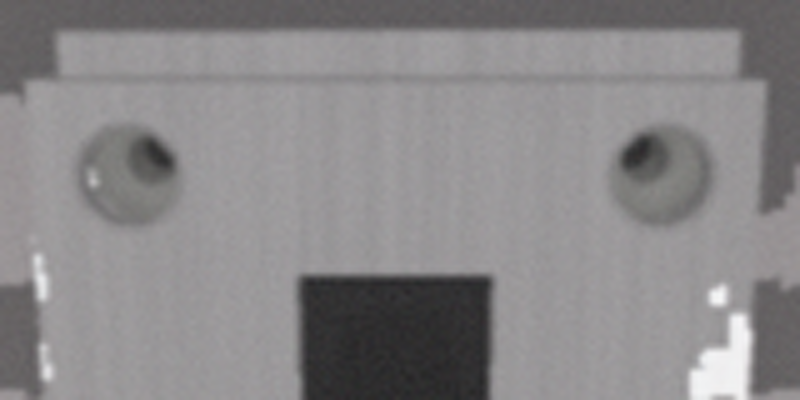

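View pics/z9.png

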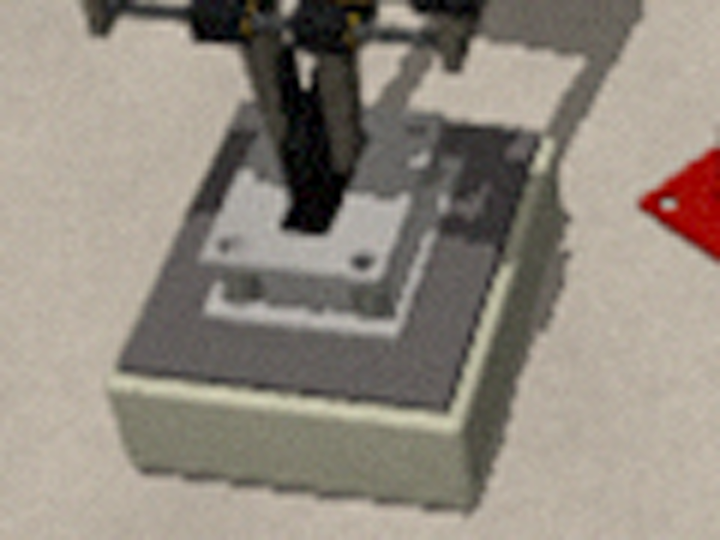

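```bash
python3 - <<'E'
from rel import *
rel('wrist6',[(131,174),(661,174)],[(151,156),(641,154)],240,125,5)
E
```

```text
holes [[0.5334, -0.2204, 0.1203], [0.5447, -0.156, 0.1203]] threads [[0.5331, -0.2204, 0.104], [0.5442, -0.1558, 0.104]]
plate spacing 0.0654 yaw -9.99 ctr [ 0.5863 -0.1965]
thr spacing 0.0655 yaw -9.75 ctr [ 0.5859 -0.1962]
need shift mm [[-0.3  0. ]
 [-0.5  0.2]] mean [-0.4  0.1] tcp [ 0.5861 -0.1973  0.1564]
```

The remaining error is under 0.6 mm, the plate is level, and it sits about 10 mm above the bosses. Handing in.

```bash
python3 - <<'E'
from cell import ctrl
print(ctrl.close_job())
E
```

```text
the job is handed in; nothing more can be done
None
```

I drew the cover plate out of the holder by its grip and carried it over the shaker. I handed in at about 12.5 s with the arm holding it level above the four bosses; the hand-in gives no verdict.

**Last checks, wrist camera at the final pose:**
- **Height:** the underside is about 10 mm above the boss tops, and the plate top reads 120.3–120.8 mm at five points, so it is level.
- **Alignment:** the two rear plate holes are within about 0.6 mm of their threads, and the yaw agrees to about 0.25°.
- **Grip and contact:** the fingers are 14.0 mm apart on the rib with a 35 N grip. The wrist feels only the plate's weight (about 2.4 N), and the arm is still.
- **Bystanders:** in the last scene and top views, the bottle, tube rack and tip box look unmoved.

**Disagreements and gaps:**
- **Top camera:** its first shaker estimate was about 3 mm off in x from the wrist camera's. I went by the view through the plate holes, which compares plate and bosses in one picture.
- **Front holes:** the wrist camera cannot see the two front holes. I inferred them from the rear pair and the plate's dimensions, so they are less certain.
- **Refused move:** the first move call was refused as invalid, and nothing moved.

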